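# Dispense one aluminium weld blank and nudge it onto the green patch

## Robot

A 7-joint arm with a two-finger parallel gripper is mounted at the origin on the work surface. World frame = base frame: x ahead of the robot, y to its left, z up, the work surface at z = 0. Lengths are in mm, angles in rad, forces in N, time in s.
With the tool pointing down it reaches from about 400 to 875 mm from the base axis. Payload 4.4 kg.
Tool frame: the origin (TCP) lies midway between the tips of the shut fingers; the grasp point (between the pads) lies 19 mm behind it (ctrl.grip_point_offset is the distance from the TCP to the grasp point, in mm); z points along the fingers, y is the direction in which the jaws open and shut (so a half turn about z gives the same grasp; the last joint's range is limited). The gripper opens to 85 mm and grips with 20 to 120 N. Pads are 22 mm wide; open, the fingers measure 114 mm over their backs; the gripper's body (76 mm by 85 mm) begins 54 mm behind the grasp point. The pads swing forward as they close: fully open they stand 13 mm farther back than shut.
Start: joints at [1.136, 0.628, 0.038, 1.517, -0.027, 0.996, -0.02], TCP at [234.351, -606.298, 231.313] pointing down, gripper open.
Joint ranges: [-3.06, 3.06], [-0.37, 2.12], [-1.25, 1.32], [0.18, 2.47], [-1.1, 4.24], [0.23, 1.98], [-2.94, 2.94]. Speed limits (rad/s): [2.57, 2.57, 3.14, 3.14, 3.14, 3.14, 3.14].

## Interface

Orientations are given as [roll, pitch, yaw] about the fixed x, y, z axes, in that order (R = Rz(yaw) Ry(pitch) Rx(roll)).
In Python, from cell import ctrl, imaging, models gives the robot as it stands. The module is installed in compiled form; this text tells all that it offers.
- The arm moves only by the tool drive_tool, never from a script. Its argument "deltas" is text: rows parted by semicolons, each of 5 numbers parted by spaces: the shift along the tool's x, y, z in m, then the turn about the tool's z in degrees, then the finger opening in m, from 0 to 0.0854. A call has 1 to 12 rows; each row is the pose to reach, as a shift and turn from the pose commanded when the call began, along the tool's axes at that moment; what a row does not reach only later rows make up. A row lasts 1/8 s, in which the tool goes at most 62.5 mm and 10.7 degrees, less where a joint would pass 70% of its speed; a pose out of reach is approached as far as the arm can. A call with a gripper value outside its range is refused whole. The fingers move at their own pace and stop on an object; the grip force is fixed at half the most. Time passes only in rows, so rows that repeat a pose let the fingers close. It gives the time, the measured TCP pose, the force and the opening at its end, in the units of the state.
- ctrl.read_state(): the state, without advancing time (a new reading comes with each control period).
- imaging.get_image(name): name is "scene" or "top"; returns a dict with "color" (480x640x3 uint8, red, green, blue), "range_z" (480x640 float32, mm along the optical axis (not along the pixel's ray), 0 where there is no reading), "vfov" (degrees; the focal length in pixels is half the picture's height over the tangent of half this angle, whatever the lens; pixels are square), "cx", "cy" (the principal point, pixels), "k1" (the pictures are not rectified: a ray, as slopes to the right and down, at radius r is drawn at 1 + k1 r^2 times it, then the intrinsics apply), "extrinsics" (4x4, takes a point from camera to world coordinates). Camera axes: x right, y down, z forward; pixel columns grow to the right and rows downward; lengths in mm; the calibration is good to about 2 mm. A picture is of the moment at which its call begins.
- ctrl.finish_job(): hands the job in, once; it reports no verdict.
Trained networks look in a picture, given as the dict that the camera call returned (one of the last four; its "shot" number tells which), for a name from the list of things; names that differ only in an ending like _2 or _b are one class to them, and where a whole thing is asked for, a point or a joint stands for the part that bears it (a point fixed in the world has none). Each returns a list of dicts, best first, with "score" (0 to 1); they miss things now and then, are a little off and sometimes report something else, mostly with a low value. They report only what shows in the picture. A call takes as long as a camera call.
- models.spot_in(picture, thing): "point" ([column, row] in pixels, amid what is visible of it).
- models.landmark_of(picture, thing): "point" ([column, row] in pixels: a listed point, or the origin of a listed thing).
The state is a dict: "clock": time; "qpos": joint angles; "qd": joint speeds; "tau": joint torques, N m; "eef_pos": TCP position; "tool_rot": TCP orientation; "force": force on the tool from outside, world axes, zero at the start; "torque": the same for the moment, N m; "width": finger opening in mm.
Only numpy, scipy, OpenCV 4.12 (cv2) and the standard library are available. Lean on these libraries where they do the work, as an engineer would, in place of code of your own. Each camera call takes 0.05 s, during which the arm holds its last target.

## Task

Press the orange plunger of the blank dispenser once, fully down, so that one aluminium disc comes out of the gate, and let the plunger come back up. Then nudge that disc aside with a fingertip, sliding it flat along the deck without lifting it, until it lies wholly on the green patch, and move clear. The other discs stay in the magazine; leave everything else where it is.

Things in the scene. Friction and masses are not known exactly. Their poses are not given: they have to be found in the camera images.
- feeder: Blank dispenser, fixed to the table at a varying yaw. Origin at table height under the magazine's axis; its x is the way it ejects, z up. Dark steel deck, top 12 mm above the table, x -105 to +95, y -125 to +125 mm, with a lip 5 mm high along x = +93. Behind the magazine (x -23 to -101) a white housing 50 mm wide, top 38 mm above the table, carries the plunger at x = -75 mm.
- gate (a point): Middle of the foot of the gate, on the deck, 23 mm ahead (x of the feeder) of the magazine's axis. The magazine is a blue square tube 46 x 46 mm, open above, its top 48 mm above the table; the gate below its +x wall is 11 mm high and lets one blank through.
- plunger_top (a point): Centre of the top face of the plunger's orange cap, a disc of 36 mm diameter; 76 mm above the table when up (above all else on the feeder).
- plunger (a joint): Travel of the plunger, m: 0 up, 0.020 fully down (hard stop). Spring: 4 N starts it, 7 N holds it down; returns by itself within 1 s. A linked blade moves out 2.5 mm per mm pressed and pushes the lowest blank out of the gate, leaving it flat on the deck, centred about 49 mm from the magazine's axis (farther if pressed fast). On the return the next blank drops down.
- blank1_center (a point): Centre (4 mm above its underside) of the lowest blank in the magazine, the one that comes out: bare aluminium disc, 36 mm diameter, 8 mm thick, 18 to 29 g. On the deck its centre is 16 mm above the table.
- green (a point): Centre of the green round patch, 56 mm diameter, painted flat on the deck (12 mm above the table); 48 to 58 mm ahead (x of the feeder) of the magazine axis and 68 to 84 mm to one side or the other. Its own axes mean nothing.
- yellow (a point): Centre of the yellow round patch, same size, on the other side: not the one wanted.
- blank2_center (a point): Centre of blank 2 from below in the magazine, the same kind of disc; it stays in the magazine and sinks 8 mm when the lowest has gone.
- blank3_center (a point): Centre of blank 3 from below in the magazine, the same kind of disc; it stays in the magazine and sinks 8 mm when the lowest has gone.
- blank4_center (a point): Centre of blank 4 from below in the magazine, the same kind of disc; it stays in the magazine and sinks 8 mm when the lowest has gone.
- nozzle: Brass nozzle, 22 mm diameter, 30 mm high, standing on the feeder's deck beside the plunger housing, on the +y side. Leave alone. Origin under its middle, or along it for tools.
- gauge: Steel gauge pin, head 22 mm, under 60 mm high, standing on the deck beside the plunger housing, on the -y side. Leave alone. Origin under its middle, or along it for tools.
- bottle: Blue bottle, 52 mm diameter, 110 mm high, on the table to the left. Leave alone. Origin under its middle, or along it for tools.
- screwdriver: Screwdriver lying on the table to the right. Leave alone. Origin under its middle, or along it for tools.
- wrench: Wrench lying on the table to the right. Leave alone. Origin under its middle, or along it for tools.
- clampblock: Aluminium clamp block with an orange top, 50 x 50 x 50 mm, on the table to the left. Leave alone. Origin under its middle, or along it for tools.

How it is judged:
By the outcome, as a careful person would: the job done as asked, in the order asked, and still so for the second after the job is handed in, with the robot touching nothing.
It also fails if it takes over 51 s, if anything falls off the work surface, if the arm or the gripper's body presses on something with over 40 N, if the wrist force passes 120 N, or if a joint passes its speed limit or range.

## Working session

There is one attempt and no reset: what is moved stays moved. The work goes in short steps, Python scripts to look and compute and a tool call to move; the robot and the scene stay as the last step left them, time stands still between calls to the robot, and variables do not carry over. Pictures are saved under pics/ and viewed, and the job is handed in when it is done.

Besides the shell and the picture viewer there is one more tool, called after "Request:" in YAML: its name, and indented under it one key for each argument. drive_tool: Moves the arm, as the interface text tells. Its arguments: {"type":"object","properties":{"deltas":{"type":"string"}},"required":["deltas"]}

```bash
mkdir -p pics
cat > h.py <<'E'
import numpy as np, cv2
from cell import ctrl, imaging, models
def K(p):
    f=240/np.tan(np.radians(p["vfov"])/2); return np.array([[f,0,p["cx"]],[0,f,p["cy"]],[0,0,1]])
def dist(p): return np.array([p["k1"],0,0,0,0.])
def ray(p,uv):
    n=cv2.undistortPoints(np.array(uv,float).reshape(-1,1,2),K(p),dist(p)).reshape(-1,2)
    return np.c_[n,np.ones(len(n))]
def toz(p,uv,z):
    E=np.array(p["extrinsics"]);d=ray(p,uv)@E[:3,:3].T;o=E[:3,3]
    return o+d*((z-o[2])/d[:,2])[:,None]
def cloud(p):
    v,u=np.mgrid[:480,:640];r=ray(p,np.c_[u.ravel(),v.ravel()])*p["range_z"].reshape(-1,1)
    E=np.array(p["extrinsics"]);return (r@E[:3,:3].T+E[:3,3]).reshape(480,640,3)
def proj(p,X):
    E=np.linalg.inv(np.array(p["extrinsics"]));c=np.atleast_2d(X)@E[:3,:3].T+E[:3,3]
    return cv2.projectPoints(c.astype(float),np.zeros(3),np.zeros(3),K(p),dist(p))[0].reshape(-1,2)
def save(p,n): cv2.imwrite("pics/"+n+".png",p["color"][:,:,::-1])
E
python3 - <<'E'
from h import *
s=ctrl.read_state();print(s)
for n in("scene","top"):
    p=imaging.get_image(n);save(p,n+"0");print(n,p["vfov"],p["k1"],np.round(p["extrinsics"],3).tolist())
    for t,z in [("gate",12),("plunger_top",76),("green",12),("yellow",12),("feeder",0),("nozzle",12),("gauge",12)]:
        for d in models.landmark_of(p,t)[:2]: print(t,d["score"],d["point"],toz(p,d["point"],z).round(1))
E
```

```text
{'clock': 0.0, 'qpos': array([ 1.13622917,  0.62933017,  0.03843627,  1.51836822, -0.02696532,
        0.99627735, -0.01998481]), 'qd': array([-8.82904592e-04, -1.29858856e-03, -4.90334984e-04, -2.04729174e-03,
        1.30131729e-03, -1.13047057e-03,  7.68310982e-05]), 'tau': array([-7.55691981e-04, -5.63403046e+01,  1.22600555e+00, -1.93444276e+01,
        1.10328294e-02,  1.05497916e-02, -2.96457941e-06]), 'eef_pos': array([ 234.1013779 , -605.71914592,  230.39925687]), 'tool_rot': array([-3.13972806e+00,  4.93958265e-05,  3.68805851e-01]), 'force': array([-0.5808224 , -0.75097657, -0.19542514]), 'torque': array([1.88319372e-07, 1.41537757e-02, 9.77465206e-02]), 'width': 85.15798618500929}
scene 45.23756702244454 0.01927191290621987 [[0.045, 0.724, -0.689, 1366.617], [0.999, -0.028, 0.037, -69.729], [0.008, -0.689, -0.724, 939.977], [0.0, 0.0, 0.0, 1.0]]
gate 0.77 [306.4, 256.7] [[553.1 -69.8  12. ]]
gate 0.28 [161.5, 253.4] [[ 531.7 -379.5   12. ]]
plunger_top 0.61 [305.6, 253.4] [[600.4 -71.2  76. ]]
plunger_top 0.45 [313.9, 204.7] [[459.9 -50.4  76. ]]
green 0.96 [262.6, 261.9]
[... 382 characters left out ...]
00402883311 -0.09648667462883351 [[0.002, -0.983, 0.185, 346.192], [-1.0, 0.001, 0.016, -14.045], [-0.015, -0.185, -0.983, 1099.916], [0.0, 0.0, 0.0, 1.0]]
gate 0.89 [353.2, 246.2] [[553.9 -73.6  12. ]]
gate 0.35 [315.9, 268.1] [[498.1  20.5  12. ]]
plunger_top 0.75 [344.6, 279.3] [[462.6 -49.1  76. ]]
green 0.88 [389.5, 242.1] [[ 564.4 -165.9   12. ]]
green 0.49 [316.3, 269.5] [[494.6  19.5  12. ]]
yellow 0.71 [328.6, 225.9] [[606.8 -11.4  12. ]]
feeder 0.75 [385.6, 286.1] [[ 453.9 -154.8    0. ]]
feeder 0.61 [350.9, 254.1] [[535.7 -68.2   0. ]]
nozzle 0.6 [325.5, 225.9] [[606.8  -3.5  12. ]]
nozzle 0.56 [313.5, 268.9] [[496.1  26.5  12. ]]
gauge 0.59 [383.7, 287.9] [[ 448.2 -148.5   12. ]]
```

Run:
```python
import cv2
a=cv2.imread("pics/scene0.png")[150:350,200:420];b=cv2.imread("pics/top0.png")[180:340,260:460]
cv2.imwrite("pics/s0c.png",cv2.resize(a,None,fx=3,fy=3,interpolation=2));cv2.imwrite("pics/t0c.png",cv2.resize(b,None,fx=3.7,fy=3.7,interpolation=2))
```

```text
(no output)
```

View pics/s0c.png

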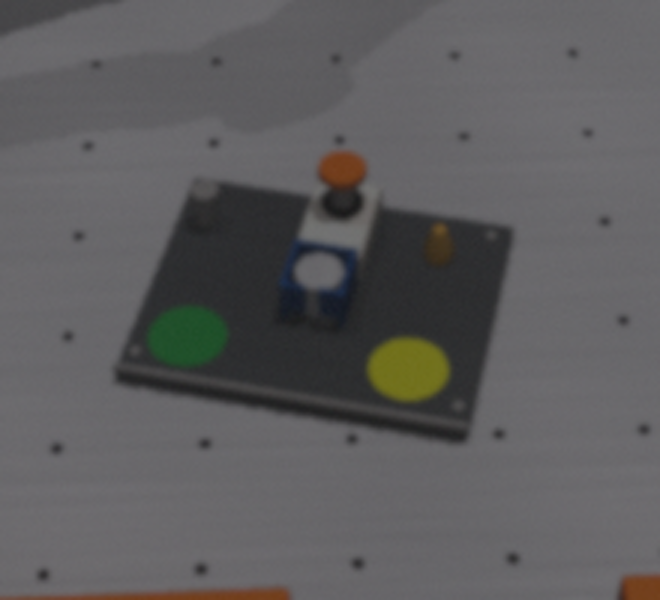

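View pics/t0c.png

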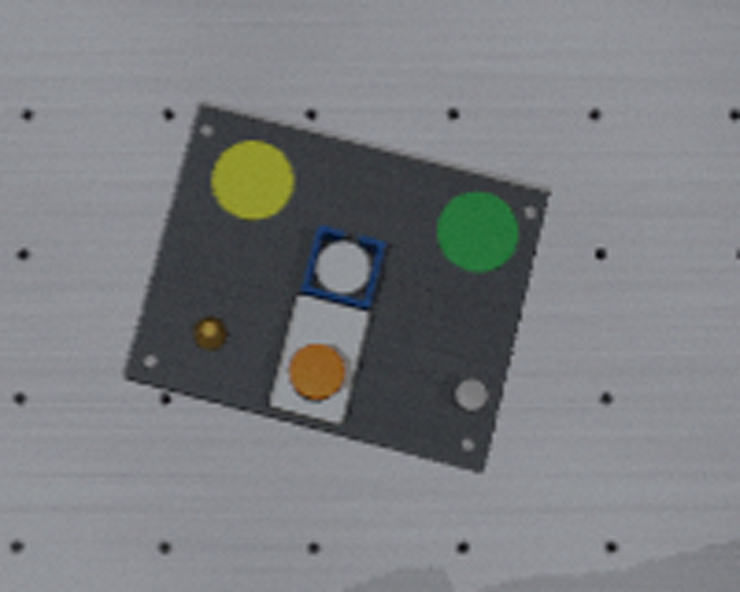

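View pics/scene0.png

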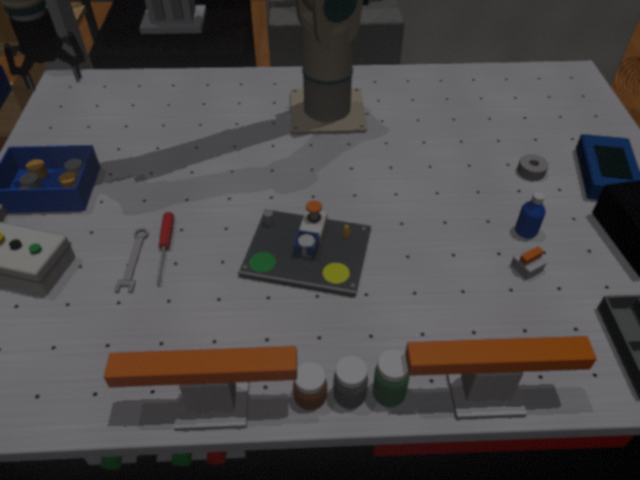

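The scene shows the feeder amid the table, with green at scene px (262,262) and yellow at (336,273). In the top view, green is at (389,242), the cap at (345,280) and the magazine at (353,252). Next I'll refine these positions by colour.

Run:
```python
from h import *
for n in("scene","top"):
    p=imaging.get_image(n);c=cv2.cvtColor(p["color"],cv2.COLOR_RGB2HSV);save(p,n+"1")
    def blob(lo,hi,near):
        m=cv2.inRange(c,lo,hi);k,l,st,ce=cv2.connectedComponentsWithStats(m)
        best=[i for i in range(1,k) if st[i,4]>25 and np.hypot(*(ce[i]-near))<12];i=max(best,key=lambda i:st[i,4]);return ce[i],st[i,4]
    N={"scene":[(262,262),(336,273),(314,207)],"top":[(389,242),(329,228),(345,280)]}[n]
    for nm,lo,hi,z,q in(("green",(45,90,30),(85,255,255),12,N[0]),("yellow",(22,100,50),(35,255,255),12,N[1]),("cap",(3,110,60),(20,255,255),76,N[2])):
        ce,a=blob(lo,hi,np.array(q));print(n,nm,ce.round(1),a,toz(p,[ce],z).round(1))
    # deck corners
    C=cloud(p);m=((C[...,2]>6)&(C[...,2]<100)&(abs(C[...,0]-530)<190)&(abs(C[...,1]+68)<190)).astype(np.uint8)
    k,l,st,ce=cv2.connectedComponentsWithStats(m);i=1+st[1:,4].argmax()
    P=C[l==i];r=cv2.minAreaRect(P[:,:2].astype(np.float32));print("rect",r,len(P))
    if n=="top":
        d=C[(l==i)];print("deck z",np.median(d[:,2]))
        # dark deck mask
        g=p["color"].max(2);mm=((g<95)&(abs(C[...,0]-530)<190)&(abs(C[...,1]+68)<190)).astype(np.uint8)
        k,l,st,ce=cv2.connectedComponentsWithStats(mm);i=1+st[1:,4].argmax()
        ct=max(cv2.findContours((l==i).astype(np.uint8),0,2)[0],key=cv2.contourArea).reshape(-1,2)
        print("rectdark",cv2.minAreaRect(toz(p,ct,12)[:,:2].astype(np.float32)))
        for t,z in(("plunger_top",76),("blank4_center",12+28)):
            for dd in models.landmark_of(p,t)[:2]:print(t,dd,toz(p,dd["point"],z))
```

```text
scene green [262.1 261.6] 429 [[ 563.2 -164.    12. ]]
scene yellow [335.6 272.6] 484 [[599.7  -9.8  12. ]]
scene cap [313.8 206.4] 147 [[465.1 -50.8  76. ]]
rect ((526.499267578125, -68.46214294433594), (253.03567504882812, 208.5812530517578), 74.93685150146484) 8306
top green [388.6 242.1] 389 [[ 564.3 -163.6   12. ]]
top yellow [327.9 228.2] 381 [[600.8  -9.6  12. ]]
top cap [345.2 280. ] 175 [[460.9 -50.5  76. ]]
rect ((529.224853515625, -67.80120849609375), (251.11790466308594, 201.07810974121094), 75.29717254638672) 7786
deck z 12.305378025253617
rectdark ((523.632080078125, -67.38116455078125), (249.4684295654297, 206.84642028808594), 75.3304443359375)
plunger_top {'point': [343.4, 280.3], 'score': 0.76} [[460.22517368 -46.2588902   76.        ]]
blank4_center {'point': [350.2, 251.2], 'score': 0.61} [[536.07975501 -64.58932186  40.        ]]
```

Request:
drive_tool:
  deltas: "0.020 -0.021 0 -3 0; 0.055 -0.058 0 -8 0; 0.095 -0.100 0 -13 0; 0.135 -0.143 0 -18 0; 0.175 -0.185 0 -23 0; 0.215 -0.227 0.01 -28 0; 0.255 -0.270 0.02 -33 0; 0.295 -0.312 0.03 -38 0; 0.335 -0.354 0.04 -43 0; 0.375 -0.396 0.05 -48 0; 0.400 -0.423 0.06 -52 0; 0.4127 -0.4363 0.070 -54.2 0"

```text
clock: 2.5
eef_pos: [463.0, -48.6, 161.1]
tool_rot: [3.141, -0.001, 1.319]
force: [0.4, -1.0, 1.2]
width: -0.3
```

Run:
```python
from h import *
s=ctrl.read_state();print(s["eef_pos"],s["tool_rot"],s["force"],s["width"],s["clock"])
```

```text
[462.95914067 -48.57032501 161.14875779] [ 3.14068953e+00 -7.02562784e-04  1.31898665e+00] [ 0.35820414 -0.97761857  1.15228182] -0.3014432775812286 2.5
```

Request:
drive_tool:
  deltas: "0 0 0.015 0 0; 0 0 0.035 0 0; 0 0 0.055 0 0; 0 0 0.070 0 0; 0 0 0.076 0 0; 0 0 0.078 0 0; 0 0 0.078 0 0; 0 0 0.078 0 0"

```text
clock: 3.5
eef_pos: [462.4, -50.7, 83.8]
tool_rot: [3.141, -0.0, 1.315]
force: [0.4, 0.0, 0.1]
width: 0.2
```

Run:
```python
from h import *
s=ctrl.read_state();print(s["eef_pos"],s["force"])
o=[]
for n in("scene","top"):
    p=imaging.get_image(n);q=proj(p,[530,-70,30])[0].astype(int)
    a=p["color"][q[1]-75:q[1]+75,q[0]-100:q[0]+100,::-1];o.append(cv2.resize(a,None,fx=3.8,fy=3.8)[:560 if n=="top" else 570])
    cv2.imwrite("pics/%s2.png"%n,o[-1])
```

```text
[462.38222307 -50.66383291  83.79193105] [0.37603248 0.01395124 0.08920546]
```

View pics/scene2.png

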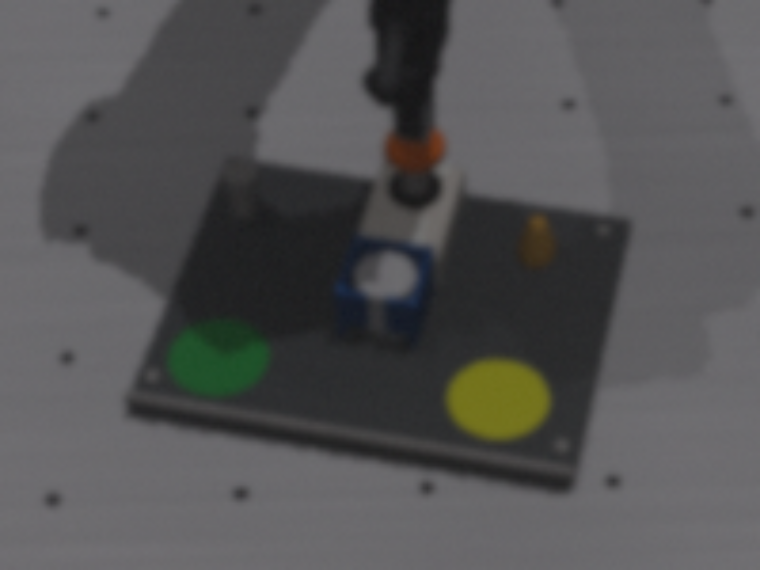

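View pics/top2.png

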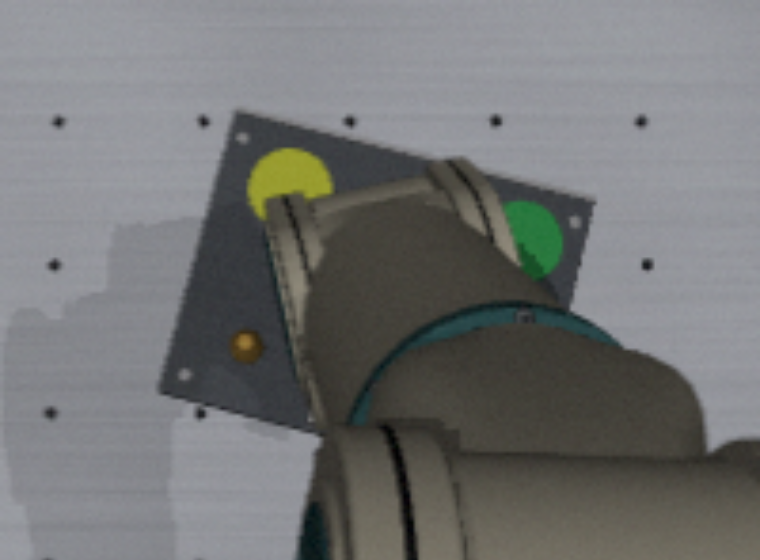

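The scene crop shows the fingertips centred over the orange cap at about (412,140). In the top view the arm hides the cap. I'll press slowly.

Request:
drive_tool:
  deltas: "0 0 0.004 0 0; 0 0 0.007 0 0; 0 0 0.010 0 0; 0 0 0.013 0 0; 0 0 0.016 0 0; 0 0 0.019 0 0; 0 0 0.022 0 0; 0 0 0.0245 0 0; 0 0 0.0265 0 0; 0 0 0.028 0 0; 0 0 0.028 0 0; 0 0 0.028 0 0"

```text
clock: 5.1
eef_pos: [462.1, -50.6, 56.0]
tool_rot: [3.141, 0.0, 1.315]
force: [-1.3, 0.0, 11.7]
width: 0.0
```

Request:
drive_tool:
  deltas: "0 0 0.0008 0 0; 0 0 0.0012 0 0; 0 0 0.0012 0 0"

```text
clock: 5.48
eef_pos: [462.2, -50.6, 55.9]
tool_rot: [3.14, 0.0, 1.315]
force: [-4.5, 0.8, 25.2]
width: 0.2
```

Force is rising while the position stays put, so this is the hard stop. Now I'll release straight up.

Request:
drive_tool:
  deltas: "0 0 -0.002 0 0; 0 0 -0.006 0 0; 0 0 -0.011 0 0; 0 0 -0.018 0 0; 0 0 -0.027 0 0; 0 0 -0.040 0 0; 0 0 -0.055 0 0; 0 0 -0.070 0 0; 0 0 -0.080 0 0; 0 0 -0.080 0 0"

```text
clock: 6.72
eef_pos: [462.5, -50.7, 134.9]
tool_rot: [3.14, -0.0, 1.315]
force: [-0.3, 0.4, -0.1]
width: 0.3
```

```bash
cat > look.py <<'E'
import sys
from h import *
s=ctrl.read_state();print(s["eef_pos"],s["force"],s["clock"])
t=sys.argv[1]
for n in("scene","top"):
    p=imaging.get_image(n);q=proj(p,[530,-70,30])[0].astype(int)
    np.savez("/tmp/%s.npz"%n,**{k:v for k,v in p.items()})
    print(n,q-[100,75])
    a=p["color"][q[1]-75:q[1]+75,q[0]-100:q[0]+100,::-1]
    cv2.imwrite("pics/%s%s.png"%(n,t),cv2.resize(a,None,fx=3.8,fy=3.8,interpolation=2))
    for d in models.landmark_of(p,"blank1_center")[:3]: print(n,d["score"],d["point"],toz(p,d["point"],16).round(1))
E
python3 look.py 3
```

```text
[462.51281513 -50.65377695 134.91368651] [-0.29505541  0.41529317 -0.11479613] 6.725
scene [205 168]
scene 0.78 [303.0, 266.3] [[583.1 -77.5  16. ]]
top [252 179]
```

View pics/scene3.png

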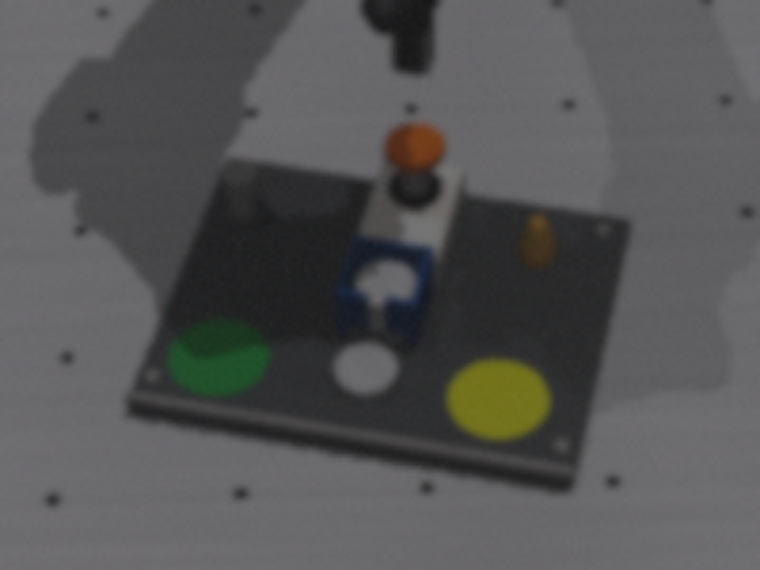

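The disc lies flat in front of the gate (crop 366,368, so scene px 301,265). The plunger is back up at (415,147), and the magazine stack has sunk by one blank.

```bash
cat > disc.py <<'E'
from h import *
p=imaging.get_image("scene")
a=p["color"].astype(int);hsv=cv2.cvtColor(p["color"],cv2.COLOR_RGB2HSV)
m=((hsv[...,1]<60)&(hsv[...,2]>85)).astype(np.uint8)
C=cloud(p)
m&=((C[...,2]>8)&(C[...,2]<30)).astype(np.uint8)
k,l,st,ce=cv2.connectedComponentsWithStats(m)
O=np.array([533,-69]);x=np.array([np.cos(-.2566),np.sin(-.2566)]);y=np.array([-x[1],x[0]])
for i in range(1,k):
    if st[i,4]<60: continue
    w=toz(p,[ce[i]],19)[0]
    if abs(w[0]-560)<90 and abs(w[1]+80)<150: print(st[i],ce[i].round(1),w.round(1),"feeder",((w[:2]-O)@x).round(1),((w[:2]-O)@y).round(1))
g=np.array([563.8,-163.8]);print("green feeder",(g-O)@x,(g-O)@y)
E
python3 disc.py
```

```text
[293 259  16  12 151] [300.8 264.4] [580.3 -82.   19. ] feeder 49.1 -0.6
green feeder 53.85116994576938 -83.87926737562664
```

Request:
drive_tool:
  deltas: "0.008 0.024 0 -1 0.01; 0.020 0.058 0 -2 0.01; 0.032 0.092 0 -3 0.01; 0.040 0.115 0.010 -3.3 0.01; 0.0415 0.1195 0.030 -3.3 0.01; 0.0415 0.1195 0.055 -3.3 0.01; 0.0415 0.1195 0.080 -3.3 0.01; 0.0415 0.1195 0.097 -3.3 0.01; 0.0415 0.1195 0.107 -3.3 0.01; 0.0415 0.1195 0.110 -3.3 0.01; 0.0415 0.1195 0.110 -3.3 0.01; 0.0415 0.1195 0.110 -3.3 0.01"

```text
clock: 8.48
eef_pos: [588.7, -40.7, 24.9]
tool_rot: [3.14, -0.0, 1.372]
force: [-0.1, -0.2, -0.1]
width: 9.9
```

```bash
python3 look.py 4; python3 disc.py
```

```text
[588.73858856 -40.73842706  24.87212764] [-0.06036937 -0.21562337 -0.13097245] 8.475
scene [205 168]
scene 0.63 [306.6, 262.5] [[572.9 -69.7  16. ]]
top [252 179]
green feeder 53.85116994576938 -83.87926737562664
```

View pics/scene4.png

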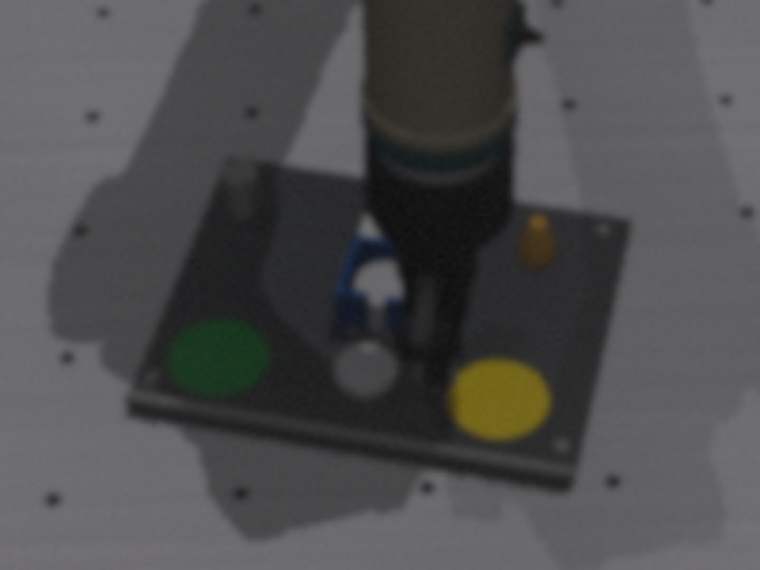

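The fingers stand just to the right of the disc in the picture (425–440,350, with the disc at 366,368) and are clear of it and the magazine. I'll lower them to just above the deck.

Request:
drive_tool:
  deltas: "0 0 0.004 0 0.01; 0 0 0.008 0 0.01; 0 0 0.0105 0 0.01; 0 0 0.0115 0 0.01; 0 0 0.0115 0 0.01; 0 0 0.0115 0 0.01"

```text
clock: 9.48
eef_pos: [588.2, -40.7, 12.7]
tool_rot: [3.141, -0.0, 1.372]
force: [0.4, 0.3, 0.1]
width: 10.0
```

Request:
drive_tool:
  deltas: "-0.004 0 0 0 0.01; -0.009 0 0 0 0.01; -0.014 0 0 0 0.01; -0.020 0 0 0 0.01; -0.026 0 0 0 0.01; -0.032 0 0 0 0.01; -0.038 0 0 0 0.01; -0.044 0 0 0 0.01; -0.050 0 0 0 0.01; -0.055 0 0 0 0.01; -0.058 0 0 0 0.01; -0.060 0 0 0 0.01"

```text
clock: 10.98
eef_pos: [576.3, -99.6, 12.6]
tool_rot: [3.142, -0.0, 1.372]
force: [0.6, 0.6, 0.2]
width: 10.0
```

```bash
python3 look.py 5; python3 disc.py
```

```text
[576.29527105 -99.61612109  12.62226633] [0.64216569 0.55608899 0.17772565] 10.975
scene [205 168]
scene 0.71 [279.3, 257.0] [[ 555.3 -127.4   16. ]]
top [252 179]
top 0.43 [375.2, 239.0] [[ 571.6 -129.3   16. ]]
green feeder 53.85116994576938 -83.87926737562664
```

View pics/scene5.png

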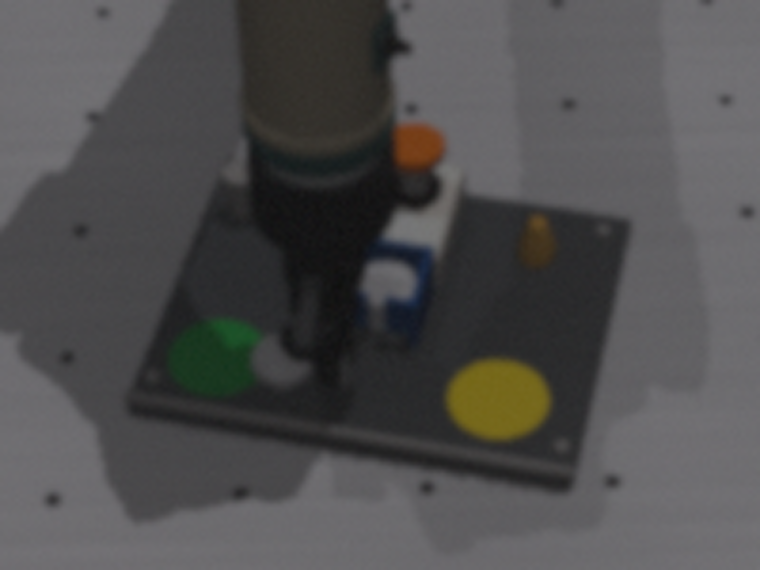

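The disc sits in the finger cradle at crop (284,358), heading straight for the patch at (218,357). I'll push the remaining 37 mm.

Request:
drive_tool:
  deltas: "-0.003 0 0 0 0.01; -0.008 0 0 0 0.01; -0.013 0 0 0 0.01; -0.018 0 0 0 0.01; -0.023 0 0 0 0.01; -0.028 0 0 0 0.01; -0.032 0 0 0 0.01; -0.035 0 0 0 0.01; -0.037 0 0 0 0.01; -0.037 0 0 0 0.01; -0.037 0 0 0 0.01"

```text
clock: 12.6
eef_pos: [569.1, -135.6, 12.6]
tool_rot: [3.142, -0.0, 1.372]
force: [0.2, 0.1, -0.8]
width: 10.0
```

Request:
drive_tool:
  deltas: "0.003 0 0 0 0.01; 0.008 0 0 0 0.01; 0.015 0 0 0 0.01; 0.020 0 -0.010 0 0.01; 0.022 0 -0.030 0 0.01; 0.022 0 -0.060 0 0.01; 0.022 0 -0.100 0 0.01; 0.022 0 -0.140 0 0.01; 0.022 0 -0.170 0 0.01; 0.022 0 -0.180 0 0.01; 0.022 0 -0.180 0 0.01"

```text
clock: 13.98
eef_pos: [573.4, -114.1, 192.9]
tool_rot: [3.141, 0.0, 1.372]
force: [0.1, 0.0, 0.1]
width: 9.9
```

```bash
python3 look.py 6; python3 disc.py
```

```text
[ 573.39008197 -114.12512711  192.92394914] [0.14595783 0.04886167 0.12765051] 13.975
scene [205 168]
scene 0.69 [263.2, 256.6] [[ 552.8 -161.6   16. ]]
top [252 179]
top 0.62 [389.3, 240.6] [[ 567.5 -164.9   16. ]]
green feeder 53.85116994576938 -83.87926737562664
```

View pics/scene6.png

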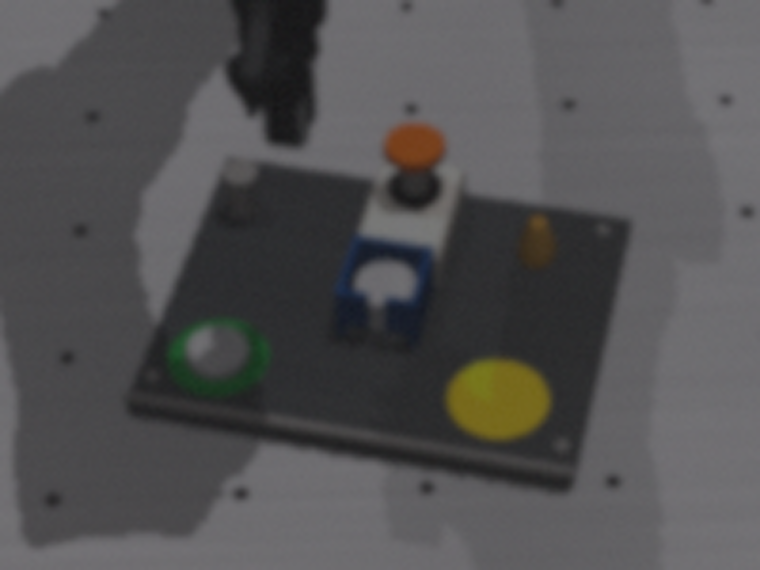

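The disc lies inside the green patch at crop (217,350), with a green rim showing all round. I'll check its offset and the top view.

Run:
```python
from h import *
p=imaging.get_image("scene");print(toz(p,[[262.1,260.1]],20),proj(p,[563.8,-163.8,20]))
```

```text
[[ 566.05221993 -163.23372193   20.        ]] [[261.86518541 259.30039561]]
```

View pics/top6.png

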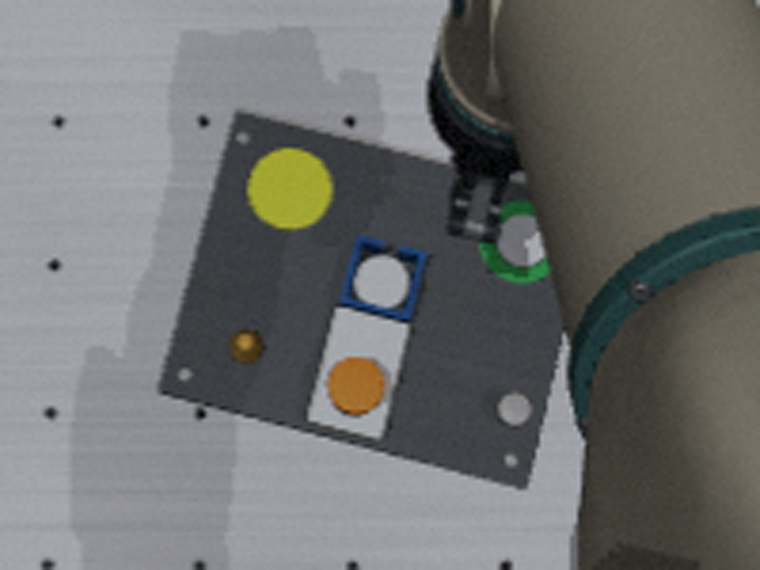

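The top view agrees: the disc at about (522,240) has an even green margin, though the arm hides its right side. The offset is about 2 mm against 10 mm allowed. Handing in.

```bash
python3 -c "
from cell import ctrl
print(ctrl.finish_job(), ctrl.read_state()['clock'])"
```

```text
the job is handed in; nothing more can be done
the job is handed in; nothing more can be done
```

The job is done and handed in: one disc came out and now lies flat on the green patch. The last clock reading was 14.0 s of the 51 s allowed.

- **Press:** I pushed the plunger once to its hard stop; the fingertip stopped at 55.9 mm while the force rose to 25 N. It came back up by itself, one disc came out, and the stack in the magazine sank by one.
- **Slide:** I pushed the disc about 83 mm along the deck with the two fingertips held 10 mm apart, then backed off and raised the tool to 193 mm.
- **Last checks:** The scene picture shows green all round the disc, with its centre about 2 mm from the patch centre (10 mm allowed). The top picture agrees where it can see, but the arm hid the disc's right side. The plunger was up, the magazine, nozzle and gauge looked unmoved, and the contact force was near zero.
- **Disagreement:** In the last scene picture, the landmark network put the disc about 11 mm off (x 553). My measurement there gave x 566 and the top view 567.5, so I treated it as network error. My colour-based disc finder returned nothing once the disc was in shadow, so I read the final position from the picture by eye.

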